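# Open the feed valve and start the booster pump through its guard window

### The arm

A 6-joint arm with a two-finger parallel gripper is mounted at the origin on the work surface. World frame = base frame: x ahead of the robot, y to its left, z up, the work surface at z = 0. Lengths are in m, angles in rad, forces in N, time in s.
With the tool pointing down it reaches from about 0.425 to 0.95 m from the base axis. Payload 14.7 kg.
Tool frame: the origin (TCP) lies at the very end of the fingers, on their centre line; the grasp point (between the pads) lies 19 mm behind it; z points along the fingers, y is the line along which they close (so a half turn about z gives the same grasp; the last joint's range is limited). The gripper opens to 85 mm and grips with 20 to 120 N. Pads are 22 mm wide; open, the fingers measure 114 mm over their backs; the gripper's body (76 mm by 85 mm) begins 54 mm behind the grasp point. The pads swing forward as they close: fully open they stand 13 mm farther back than shut.
Start: joints at [-1.386, 0.48, 1.596, -0, 1.065, -0.047], TCP at [0.149, -0.633, 0.202] pointing down, gripper open.
Joint ranges: [-2.75, 2.75], [-0.82, 2.05], [0.23, 2.67], [-1.56, 4.7], [0.09, 2.69], [-2.92, 2.92]. Speed limits (rad/s): [1.89, 1.89, 2.39, 3.01, 3.01, 3.01].

### API

Orientations are given as a 3x3 rotation matrix whose columns are the frame's x, y, z axes.
In Python, from rig import * gives the robot as it stands.
- The arm moves only by the shell command python3 -m inch 'ROWS' [OPENING]. ROWS is JSON, one flat list of numbers, 6 for each row, row after row: the shift along the tool's x, y, z in cm, then the turn, a rotation vector about the tool's x, y, z in rad. In form: [dx, dy, dz, rx, ry, rz, dx, dy, dz, rx, ry, rz, ...]. A call has 1 to 8 rows; each row shifts and turns the commanded pose from where the row before left it, along the tool's axes as they then stand; what a row does not reach is not made up. A row lasts 1/12 s, in which the tool goes at most 41.7 mm and 7.16 degrees, less where a joint would pass 70% of its speed; a pose out of reach is approached as far as the arm can. A call is refused whole if a number of a shift passes 4.17 or a number of a turn 0.125, either way. A call with a gripper value outside its range is refused whole. OPENING is the finger opening in cm, from 0 to 8.54, set as the call begins (- or left out, the last holds). The fingers move at their own pace and stop on an object; the grip force is fixed at half the most. Time passes only in rows, so rows that do not move let the fingers close. It gives the time, the measured TCP pose, the force, the opening and the grip force at its end, in the units of the state.
- get_state(): the state, without advancing time (a new reading comes with each control period).
- read_camera(name): name is "scene" or "side" or "wrist"; returns a dict with "img" (420x560x3 uint8, red, green, blue), "vertical_fov" (degrees; the focal length in pixels is half the picture's height over the tangent of half this angle, whatever the lens; pixels are square), "cx", "cy" (the principal point, pixels), "R" (3x3) and "t" (3): a world point X has camera coordinates R X + t; the wrist camera has in their place "T_tool_cam" (4x4, takes a point from camera to tool coordinates, whose origin is the TCP and whose axes are the flange's). Camera axes: x right, y down, z forward; pixel columns grow to the right and rows downward; lengths in m; the calibration is good to about 2 mm. A picture is of the moment at which its call begins: read the wrist's pose just before it. There is no depth.
- sign_off(): hands the job in; it is judged then, once.
The state is a dict: "t": time; "joints": joint angles; "joint_velocities": joint speeds; "tau": joint torques, N m; "eef_pos": TCP position; "eef_rot": TCP orientation; "ft_force": force on the tool from outside, world axes, zero at the start; "wrist_torque": the same for the moment, N m; "grip_width": opening from 0.0 (shut) to 1.0 (fully open); "grip_force": force on a finger pad.
Only numpy, scipy, OpenCV 4.12 (cv2) and the standard library are available. Lean on these libraries where they do the work, as an engineer would, in place of code of your own. Each camera call takes 0.05 s, during which the arm holds its last target. There are 200 camera calls.

### The job

Start the water booster pump on the bench. First push its feed valve's handle fully open, gently and without gripping it, so that the pump does not start dry; then reach down through the window in the guard, press the start lever down to its stop, keep it there for about two seconds and let it spring back up. Never touch the guard, and leave the pot, the tub and the scoop where they stand.

Things in the scene. Friction and masses are not known exactly. Their poses are not given: they have to be found in the camera images.
- window (a point): Centre of the rectangular window in the guard's flat top plate, level with the plate's upper face, 162 mm above the bench. Fixed to the pump. x runs across the pump towards the grey switch box, y along the shaft towards the motor, z up. The clear window measures 104 mm along x and 86 mm along y
- guard: Bare-metal guard over the pump head: 4 mm top plate with the window, on corner posts, with upright bars; all of it counts as guard. Axes as the window's. Origin on the bench: the window's centre is 24 mm from it towards -x. Spans x -98 to 90, y -62 to 62 mm, top at 162 mm. Beneath it only lever and switch box rise above 115 mm; the motor's terminal box (150 mm high) stands beyond y = 90 mm
- start_lever (a joint): Angle of the start lever of the pressure switch, rad: 0 at rest (level), up to 0.26 at its lower stop. It is spring-loaded: its end needs about 3.5 N to start moving and 8 N at the stop, and it springs back when let go
- lever_end (a point): Top of the start lever's end: a black round sleeve 18 mm thick and 34 mm long (along y) on a flat steel strip that hinges at the grey switch box on the window's +x side, 58 mm from the sleeve. Below the middle of the window; at rest this point is 18 mm below the guard's upper face, and about 15 mm lower at the stop. Moves with the lever
- feed_valve (a joint): Angle of the ball valve's handle, rad: 0 shut (handle across the pipe, pointing along the window's -x), 1.57 fully open at the stop (handle in line with the pipe, pointing along the window's -y, away from the pump). Seen from above it opens anticlockwise. Starts between 0 and 0.5, needs about 0.3 N m, and stays where it is left
- valve_stem (a point): On the axis of the valve's stem, at the mid-height of the handle, 124 mm above the bench, 160 mm along the window's -y from the guard's origin. Turns with the handle: the handle points along this frame's -x, and opening moves it towards its -y
- handle_end (a point): Outer end of the valve's handle, at mid-height, 95 mm from the stem's axis. The outer 55 mm is a black sleeve 20 mm wide and 12 mm high; the rest is a flat steel strip. Nothing stands within 60 mm either side of the sleeve at its height. Turns with the handle
- valve_handle: The valve's handle itself (strip and sleeve); its origin lies on the stem's axis 112 mm above the bench. Pushing it takes about 4.5 N at the sleeve; it must not be forced or squeezed with more than 35 N
- nursery_pot: Loose empty black plant pot, 84 mm across, 80 mm high; origin at the centre of its underside. Stands near the pump, to be left alone
- pellet_tub: Loose brown tub with a white lid, 72 mm across, 75 mm high; origin at the centre of its underside. Stands near the pump, to be left alone
- scoop: Loose blue plastic scoop, 170 mm long, lying flat on the bench in front of the pump; origin on its underside at mid-length. To be left alone

How it is judged:
On the way, in this order (a step that is already met when the one before it is completed fails the run):
1. the feed valve is fully open (value of joint feed_valve above 1.4 rad), for 0.2 s.
2. the start lever is held down at its stop by the fingers for about two seconds (value of joint start_lever above 0.22 rad and contact force between the fingers and anything else above 1 N), for 1.6 s.
At the end, for the whole second after the job is handed in: The feed valve stands open (above 1.40 of 1.57 rad), the start lever has been held beyond 0.22 of 0.26 rad for at least 1.6 s after that and is back up (below 0.03 rad), and pot, tub and scoop are within 15 mm of where they stood (value of joint feed_valve above 1.4 rad and value of joint start_lever below 0.03 rad and distance of each of nursery_pot, pellet_tub, scoop from where it was at the start of the episode below 0.015 m); the robot touches nothing.
It fails at once if the guard is touched (contact force between any of the fingers, the arm and guard above 0.5 N).
It fails at once if the start lever is pressed while the feed valve is not open (value of joint start_lever above 0.1 rad and value of joint feed_valve below 1.4 rad).
It fails at once if the valve handle is gripped or forced (more than 35 N) (contact force between any of the fingers, the arm and valve_handle above 35 N).
It fails at once if the pot, tub or scoop is moved or picked up (distance of any of nursery_pot, pellet_tub, scoop from where it was at the start of the episode above 0.015 m).
It also fails if it takes over 48 s, if anything falls off the work surface, if the arm or the gripper's body presses on something with over 40 N, if the wrist force passes 120 N, or if a joint passes its speed limit or range.

## Working session

There is one attempt and no reset: what is moved stays moved. The work goes in short steps, Python scripts to look and compute and a shell command to move; the robot and the scene stay as the last step left them, time stands still between calls to the robot, and variables do not carry over. Pictures are saved under pics/ and viewed, at most 12 in all, crops included, and the job is handed in when it is done.

```bash
mkdir -p pics; python3 - <<'E'
from rig import *
import cv2,json,pickle,numpy as np
d={}
for n in("scene","side","wrist"):
    s=get_state();c=read_camera(n);d[n]=(c,s);cv2.imwrite(f"pics/{n}.png",c["img"][:,:,::-1])
    print(n,c["vertical_fov"],c["cx"],c["cy"],[ (k,np.round(c[k],3).tolist()) for k in c if k in("R","t","T_tool_cam")])
pickle.dump(d,open("d.pkl","wb"))
print({k:np.round(v,3).tolist() for k,v in s.items()})
cv2.imwrite("pics/both.png",np.vstack([cv2.resize(np.hstack([d["scene"][0]["img"],d["side"][0]["img"]]),(800,300))])[:,:,::-1])
E
```

```text
scene 47.84339032694815 276.68056095927176 205.400458029073 [('R', [[-0.627, 0.779, 0.006], [0.641, 0.52, -0.564], [-0.443, -0.35, -0.826]]), ('t', [0.343, -0.308, 1.189])]
side 56.45119569032046 282.638900414653 208.45378288531728 [('R', [[-0.989, -0.146, 0.02], [-0.111, 0.648, -0.753], [0.097, -0.747, -0.657]]), ('t', [0.58, 0.12, 0.751])]
wrist 66.6302914712029 283.6018409138995 210.79859812424465 [('T_tool_cam', [[0.001, -0.953, -0.302, 0.078], [1.0, 0.001, 0.0, 0.0], [-0.0, -0.302, 0.953, -0.171], [0.0, 0.0, 0.0, 1.0]])]
{'t': 0.1, 'joints': [-1.386, 0.481, 1.597, -0.0, 1.065, -0.047], 'joint_velocities': [0.001, -0.002, -0.002, -0.0, -0.0, 0.0], 'tau': [0.001, -95.225, -43.104, 0.0, 0.005, -0.0], 'eef_pos': [0.149, -0.632, 0.201], 'eef_rot': [[0.973, 0.23, -0.0], [0.23, -0.973, 0.001], [0.0, -0.001, -1.0]], 'ft_force': [-0.15, -0.542, -0.187], 'wrist_torque': [-0.001, -0.02, 0.013], 'grip_force': 0.0, 'grip_width': 0.999}
```

View pics/scene.png

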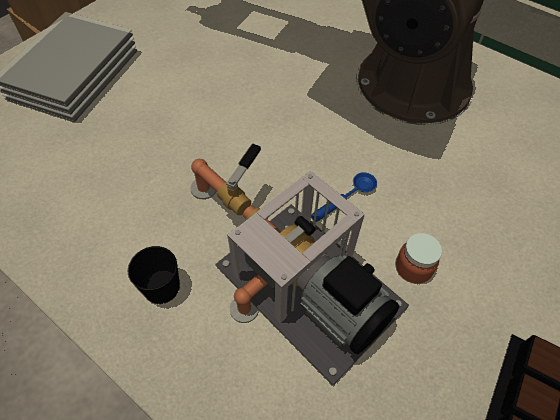

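View pics/side.png

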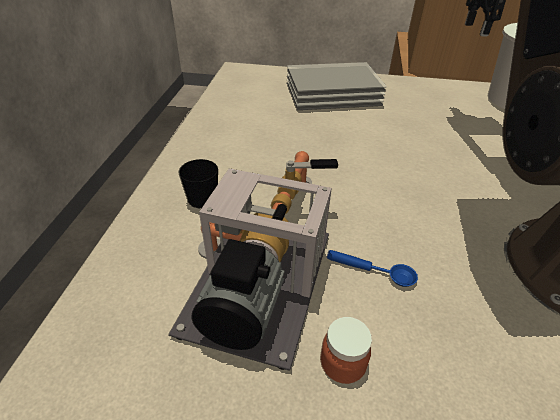

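Scene: guard top at about (230–362, 175–283), valve handle from (235,185) to (255,150), lever sleeve near (305,225). In the side view the guard top is at about (203–330, 170–225) and the handle tip near (337,163). I'll enlarge both.

```bash
python3 - <<'E'
import pickle,cv2
d=pickle.load(open("d.pkl","rb"))
for n,(x,y,w,h) in dict(scene=(190,140,180,135),side=(195,145,160,100)).items():
    cv2.imwrite(f"pics/{n}_c.png",cv2.resize(d[n][0]["img"][y:y+h+10,x:x+w],None,fx=4,fy=4,interpolation=cv2.INTER_CUBIC)[:,:,::-1])
E
```

```text
(no output)
```

View pics/scene_c.png

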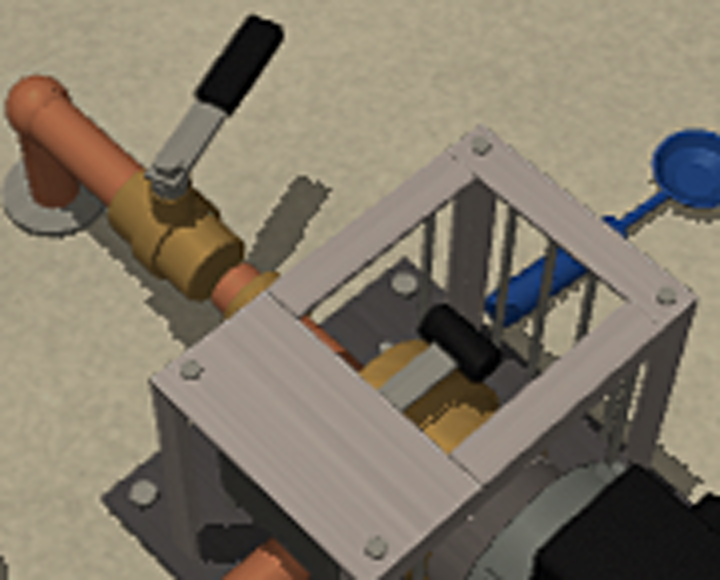

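View pics/side_c.png

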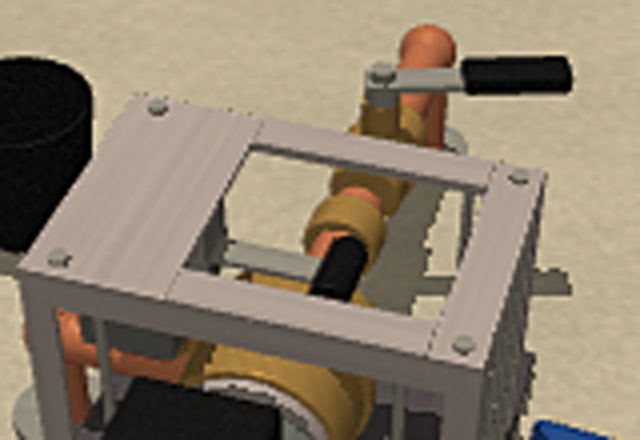

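The scene crop shows guard corners at about (480,122), (695,293) and (150,378), the handle tip at (267,25) and the stem at (170,180). In the side crop the corners are (548,172), (478,365), (140,93) and (20,268), the tip (571,75) and the stem (381,75). I'll fit the pump pose from these.

```bash
cat >h.py <<'E'
import numpy as np,pickle
from scipy.optimize import least_squares
def proj(c,X):
    f=210/np.tan(np.radians(c["vertical_fov"]/2));p=np.atleast_2d(X)@np.array(c["R"]).T+c["t"]
    return p[:,:2]/p[:,2:]*f+[c["cx"],c["cy"]]
def W(q,P):  # guard frame -> world
    a=q[2];P=np.atleast_2d(P);c,s=np.cos(a),np.sin(a)
    return np.c_[P[:,0]*c-P[:,1]*s+q[0],P[:,0]*s+P[:,1]*c+q[1],P[:,2]]
E
python3 - <<'E'
from h import *
d=pickle.load(open("d.pkl","rb"))
A,B,C,D=[-.098,-.062,.162],[-.098,.062,.162],[.09,-.062,.162],[.09,.062,.162]
S=[0,-.16,.132]
obs=dict(scene=[(A,480,122),(B,695,293),(C,150,378),(S,170,176)],side=[(A,548,172),(B,478,365),(C,140,93),(D,20,268),(S,381,72)])
off=dict(scene=(190,140),side=(195,145))
def uv(n,x,y): return np.array([(x+.5)/4-.5+off[n][0],(y+.5)/4-.5+off[n][1]])
def res(q,ns=("scene","side")):
    return np.concatenate([(proj(d[n][0],W(q,P))[0]-uv(n,x,y)) for n in ns for P,x,y in obs[n]])
for ns in(("scene",),("side",),("scene","side")):
    r=min((least_squares(res,[.55,-.3,a],args=(ns,)) for a in(-2,-.5,1,2.5)),key=lambda r:r.cost)
    print(ns,r.x.round(4),r.fun.reshape(-1,2).round(1).tolist())
q=r.x
ht=dict(scene=(267,27),side=(571,75))
def rh(p): return np.concatenate([proj(d[n][0],W(q,[-.095*np.cos(p[0]),-.16-.095*np.sin(p[0]),.127]))[0]-uv(n,*ht[n]) for n in ht])
h=least_squares(rh,[.2]);print("handle",h.x,h.fun.round(1))
print("lever px exp", [(n,((proj(d[n][0],W(q,[-.024,0,.144]))[0]-off[n])*4).round()) for n in off])
np.save("q.npy",np.r_[q,h.x])
for nm,P in dict(origin=[0,0,0],win=[-.024,0,.162],stem=[0,-.16,.124]).items(): print(nm,W(q,P).round(4))
f=lambda n,x,y,z:None
def ray(n,u,v,z):
    return least_squares(lambda p:proj(d[n][0],[p[0],p[1],z])[0]-[u,v],[.5,-.3]).x
for nm,a in dict(pot=("scene",154,262,.08),tub=("scene",424,246,.075),scoop1=("scene",366,182,.01),scoop2=("scene",313,217,.01)).items():
    w=ray(*a);c,s=np.cos(q[2]),np.sin(q[2]);e=w-q[:2];print(nm,w.round(3),"guard",(np.array([[c,s],[-s,c]])@e).round(3))
E
```

```text
('scene',) [ 0.6061  0.0842 -0.1166] [[-0.4, 0.5], [1.3, 0.4], [0.4, 1.7], [-1.4, -3.3]]
('side',) [ 0.6064  0.0817 -0.1396] [[-0.2, -0.1], [1.2, 1.0], [-0.9, -0.2], [-1.1, -0.4], [0.9, -1.5]]
('scene', 'side') [ 0.6063  0.0829 -0.1299] [[-0.2, 0.4], [0.8, 0.9], [-0.4, 0.6], [-1.1, -4.3], [-0.4, -0.1], [1.8, 1.3], [-1.5, 0.4], [-1.1, 0.5], [0.2, -1.3]]
handle [0.32296653] [ 0.5 -0.5 -0.2 -0.4]
lever px exp [('scene', array([459., 331.])), ('side', array([337., 260.]))]
origin [[0.6063 0.0829 0.    ]]
win [[0.5825 0.086  0.162 ]]
stem [[ 0.5856 -0.0757  0.124 ]]
pot [ 0.774 -0.089] guard [ 0.189 -0.148]
tub [0.451 0.256] guard [-0.176  0.152]
scoop1 [0.347 0.08 ] guard [-0.257 -0.036]
scoop2 [0.489 0.046] guard [-0.112 -0.052]
```

Fit is consistent to about 2 mm: the lever sleeve projects where I see it, and only the stem bolt's assumed height was off. Next I plan with the tool turned to the guard's axes, so tool x = guard x and tool y = −guard y.

```bash
cat >pos.py <<'E'
from h import *
from rig import get_state
q=np.load("q.npy");s=get_state();c,sn=np.cos(q[2]),np.sin(q[2])
e=np.array(s["eef_pos"]);d=e[:2]-q[:2];R=np.array(s["eef_rot"])
g=np.r_[c*d[0]+sn*d[1],-sn*d[0]+c*d[1],e[2]]
print("t",round(s["t"],2),"guard-frame mm",(g*1000).round(1),"yaw err",round(np.arctan2(R[1,0],R[0,0])-q[2],3),"tilt",R[2,:2].round(3),"F",np.round(s["ft_force"],1),"w",round(s["grip_width"],2),"r",np.hypot(*e[:2]).round(3))
E
python3 - <<'E'
from pos import *
for p in [.2,.32,.5,.7,.9,1.1,1.3,1.4,1.45,1.5,1.55]:
    u=np.array([-np.cos(p),-np.sin(p)]);n=np.array([np.sin(p),-np.cos(p)])
    print(p,((np.array([0,-.16])+.067*u-(.010+.011*np.sin(p)+.0145*np.cos(p))*n)*1000).round(1))
E
python3 -m inch '[0,0,0,0,0,0.12, 0,0,0,0,0,0.12, 0,0,0,0,0,0.12, 0,0,0,0,0,0, 0,0,0,0,0,0]' 0
python3 pos.py
```

```text
t 0.15 guard-frame mm [-360.5 -768.4  201.4] yaw err 0.362 tilt [ 0.    -0.001] F [-0.1 -0.1  0.1] w 1.0 r 0.65
0.2 [ -70.9 -147.4]
0.32 [ -72.2 -155.2]
0.5 [ -72.2 -167.6]
0.7 [ -69.4 -181.6]
0.9 [ -63.3 -195.3]
1.1 [ -53.9 -207.7]
1.3 [ -41.5 -218. ]
1.4 [ -34.4 -222.1]
1.45 [ -30.6 -223.8]
1.5 [ -26.7 -225.3]
1.55 [ -22.7 -226.5]
t: 0.57
eef_pos: [0.1493, -0.6325, 0.2017]
eef_rot: [[0.992, -0.124, -0.0], [-0.124, -0.992, 0.0], [-0.0, -0.0, -1.0]]
ft_force: [0.1, 0.3, 0.0]
grip_width: 0.3
grip_force: 0.0
t 0.57 guard-frame mm [-360.4 -768.5  201.7] yaw err 0.006 tilt [-0. -0.] F [0.1 0.3 0. ] w 0.3 r 0.65
```

```bash
python3 -m inch '[1.3,-2.9,0,0,0,0, 1.3,-2.9,0,0,0,0, 1.3,-2.9,0,0,0,0, 1.3,-2.9,0,0,0,0, 1.3,-2.9,0,0,0,0, 1.3,-2.9,0,0,0,0, 1.3,-2.9,0,0,0,0, 1.3,-2.9,0,0,0,0]' >/dev/null
python3 -m inch '[1.3,-2.9,0,0,0,0, 1.3,-2.9,0,0,0,0, 1.3,-2.9,0,0,0,0, 1.3,-2.9,0,0,0,0, 1.3,-2.9,0,0,0,0, 1.3,-2.9,0,0,0,0, 1.3,-2.9,0,0,0,0, 0,0,0,0,0,0]' >/dev/null
python3 pos.py
```

```text
t 1.9 guard-frame mm [-164.8 -329.4  202. ] yaw err 0.009 tilt [ 0.001 -0.001] F [ 0.3 -0.9 -0.3] w -0.0 r 0.458
```

```bash
python3 -m inch '[1.3,-2.9,0,0,0,0, 1.3,-2.9,0,0,0,0, 1.3,-2.9,0,0,0,0, 1.3,-2.9,0,0,0,0, 1.3,-2.9,0,0,0,0, 1.3,-2.9,0,0,0,0, 1.3,-2.7,0,0,0,0, 0,0,0,0,0,0]' >/dev/null
python3 -m inch '[0,0,0,0,0,0,0,0,0,0,0,0]' >/dev/null
python3 pos.py
python3 - <<'E'
from rig import *
import cv2
a=read_camera("side")["img"][130:260,190:360];b=read_camera("wrist")["img"]
cv2.imwrite("pics/s2.png",cv2.hconcat([cv2.resize(a,(400,306)),cv2.resize(b,(400,306))])[:,:,::-1])
E
```

```text
t 2.73 guard-frame mm [ -75.8 -132.4  201.7] yaw err 0.005 tilt [-0.001  0.   ] F [-1.2  1.1  0. ] w 0.0 r 0.515
```

View pics/s2.png

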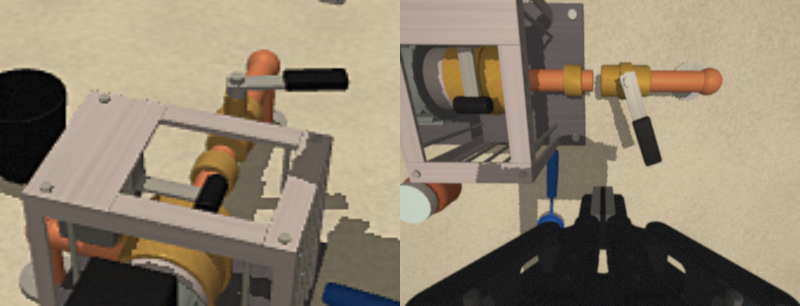

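The wrist half agrees with the plan: handle end at (655,155), fingertips at (602,187). In the side half the fingertips are barely visible at (335,0), higher than I expected, so I'll check that before lowering.

```bash
python3 - <<'E'
from rig import *
from h import *
import cv2
o=[]
for n,(x,y) in dict(scene=(160,60),side=(240,60)).items():
    s=get_state();c=read_camera(n);p=proj(c,s["eef_pos"])[0];print(n,p.round(1),"in crop",((p-[x,y])*2.5+[400*len(o),0]).round())
    o.append(cv2.resize(c["img"][y:y+160,x:x+160],(400,400),interpolation=cv2.INTER_CUBIC))
cv2.imwrite("pics/s3.png",cv2.hconcat(o)[:,:,::-1])
E
```

```text
scene [272.  139.2] in crop [280. 198.]
side [328.6 144.1] in crop [621. 210.]
```

View pics/s3.png

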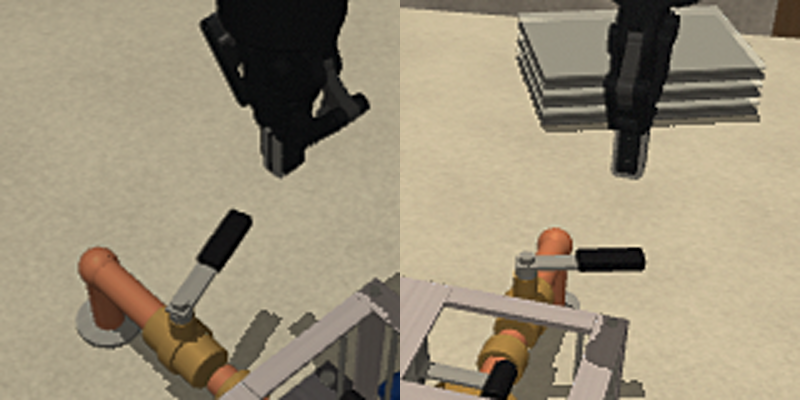

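The fingertips appear at scene (272,130) and side (331,131), but the reported TCP projects to (272,139) and (329,144). So the physical tips end about 27 mm above the reported TCP, and the wrist view agrees. I'll lower part way, which is safe on either reading, and triangulate the tips and knuckles.

```bash
python3 -m inch '[0.2,-0.2,2,0,0,0, 0,0,2,0,0,0, 0,0,2,0,0,0, 0,0,2,0,0,0, 0,0,0,0,0,0, 0,0,0,0,0,0]' >/dev/null
python3 pos.py
python3 - <<'E'
from rig import *
from h import *
import cv2
o=[]
for n,(x,y) in dict(scene=(200,70),side=(280,80)).items():
    s=get_state();c=read_camera(n);p=proj(c,s["eef_pos"])[0];print(n,"in crop",((p-[x,y])*4+[400*len(o),0]).round())
    o.append(cv2.resize(c["img"][y:y+120,x:x+100],(400,480),interpolation=cv2.INTER_CUBIC))
cv2.imwrite("pics/s4.png",cv2.convertScaleAbs(cv2.hconcat(o)[:,:,::-1],alpha=1.7,beta=10))
E
```

```text
t 3.43 guard-frame mm [ -74.2 -130.7  121.6] yaw err 0.001 tilt [-0.002  0.   ] F [ 0.2 -0.8  1.2] w 0.0 r 0.517
scene in crop [289. 400.]
side in crop [572. 401.]
```

View pics/s4.png

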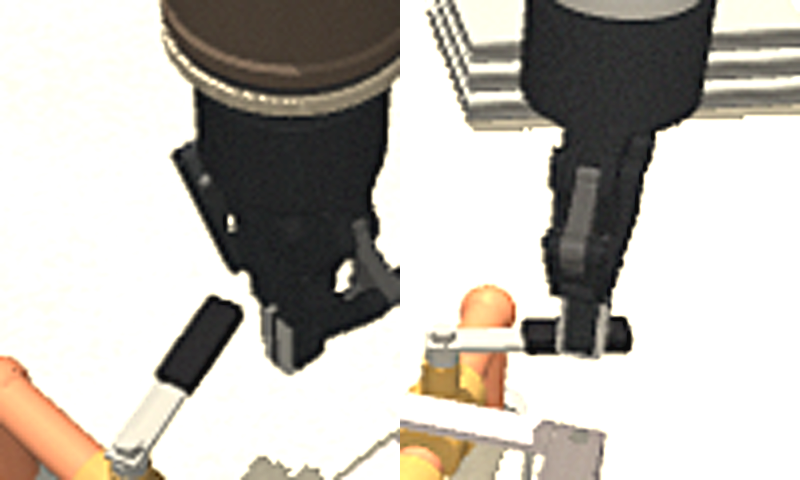

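```bash
python3 - <<'E'
from h import *
d=pickle.load(open("d.pkl","rb"));q=np.load("q.npy")
sc,si=d["scene"][0],d["side"][0]
for h in(0,13,20,27):
    print(h,[[((proj(c,W(q,[-.0742+x,-.1307+y,.1216+h/1e3]))[0]-o)*4+[m,0]).round().tolist() for x,y in((-.011,.013),(.011,.013),(-.011,-.013),(.011,-.013))] for c,o,m in((sc,(200,70),0),(si,(280,80),400))])
r=least_squares(lambda p:proj(sc,W(q,[-.0758,-.1324+p[0],.2017+p[1]]))[0]-[307.2,103.2],[.06,.05]);print("elbow y,z from TCP",r.x)
for P in ([-.024,0,.144],):
  pass
E
```

```text
0 [[[326.0, 403.0], [291.0, 429.0], [287.0, 371.0], [253.0, 397.0]], [[591.0, 423.0], [545.0, 415.0], [601.0, 392.0], [556.0, 383.0]]]
13 [[[326.0, 385.0], [291.0, 411.0], [287.0, 353.0], [252.0, 379.0]], [[594.0, 401.0], [547.0, 393.0], [604.0, 370.0], [559.0, 362.0]]]
20 [[[327.0, 375.0], [291.0, 402.0], [287.0, 343.0], [252.0, 369.0]], [[595.0, 389.0], [549.0, 380.0], [605.0, 358.0], [560.0, 350.0]]]
27 [[[327.0, 365.0], [291.0, 392.0], [287.0, 333.0], [252.0, 359.0]], [[597.0, 377.0], [550.0, 368.0], [607.0, 345.0], [561.0, 337.0]]]
elbow y,z from TCP [0.07216419 0.13333875]
```

```bash
python3 - <<'E'
from h import *
d=pickle.load(open("d.pkl","rb"));q=np.load("q.npy")
cs=dict(scene=(d["scene"][0],(200,70),0),side=(d["side"][0],(280,80),400))
ob=[("scene",1,292,370),("scene",-1,325,346),("side",1,568,352),("side",-1,605,355)]
def f(p):
    o=[]
    for n,s,u,v in ob:
        c,of,m=cs[n];o.append((proj(c,W(q,[p[0]+s*p[3],p[1],p[2]]))[0]-of)*4+[m,0]-[u,v])
    return np.concatenate(o)
r=least_squares(f,[-.07,-.12,.14,.011]);print(r.x.round(4),r.fun.round(1))
E
```

```text
[-0.0783 -0.1225  0.1563  0.0093] [ 1.5 -2.3 -1.4 -0.4 -2.3 -1.   0.3  3. ]
```

The tip is about 33 mm above the reported TCP and 4 mm towards −x. I'll lower until the real tip is near 110 mm, then make the first part of the push and read the force.

```bash
python3 -m inch '[0.3,0,1.5,0,0,0, 0.3,0,1.5,0,0,0, 0,0,1.4,0,0,0, 0,0,0,0,0,0, 0,0,0,0,0,0]' >/dev/null
python3 pos.py
python3 -m inch '[0,0.6,0,0,0,0, 0,0.6,0,0,0,0, 0,0.6,0,0,0,0, 0,0.6,0,0,0,0, 0,0.6,0,0,0,0, 0,0.6,0,0,0,0, 0,0,0,0,0,0]' >/dev/null
python3 pos.py
```

```text
t 3.95 guard-frame mm [ -67.3 -130.3   78.7] yaw err 0.002 tilt [ 0. -0.] F [ 0.2  0.1 -0.3] w 0.0 r 0.524
t 4.53 guard-frame mm [ -67.3 -167.2   78.1] yaw err 0.001 tilt [ 0. -0.] F [0.7 0.7 0.8] w 0.0 r 0.523
```

```bash
for i in 1; do python3 -m inch '[0,0.4,0,0,0,0, 0,0.4,0,0,0,0, 0,0,0,0,0,0]' >/dev/null; python3 pos.py
python3 -m inch '[0.1,0.4,0,0,0,0, 0.1,0.4,0,0,0,0, 0,0,0,0,0,0]' >/dev/null; python3 pos.py; done
python3 - <<'E'
from rig import *
from h import *
import cv2
o=[]
for n,(x,y) in dict(scene=(200,90),side=(260,100)).items():
    s=get_state();c=read_camera(n);p=proj(c,s["eef_pos"])[0];print(n,"in crop",((p-[x,y])*4+[400*len(o),0]).round())
    o.append(cv2.resize(c["img"][y:y+120,x:x+100],(400,480),interpolation=cv2.INTER_CUBIC))
cv2.imwrite("pics/s5.png",cv2.convertScaleAbs(cv2.hconcat(o)[:,:,::-1],alpha=1.7,beta=10))
E
```

```text
t 4.78 guard-frame mm [ -67.5 -174.5   77.9] yaw err 0.001 tilt [-0. -0.] F [0.7 1.7 1.3] w 0.0 r 0.523
t 5.03 guard-frame mm [ -65.4 -182.4   77.8] yaw err 0.002 tilt [-0. -0.] F [-0.5  1.3 -0.8] w -0.0 r 0.525
scene in crop [204. 325.]
side in crop [649. 330.]
```

View pics/s5.png

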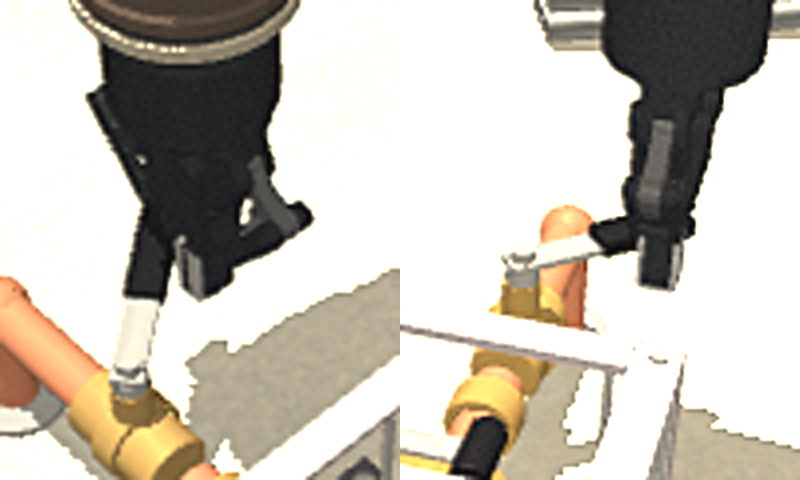

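The handle is turning with the fingertips, from about 0.32 to roughly 0.6–0.7 rad, with low force. I'll continue along the arc.

```bash
python3 -m inch '[0.3,0.65,0,0,0,0, 0.3,0.65,0,0,0,0, 0.45,0.65,0,0,0,0, 0.45,0.65,0,0,0,0, 0.6,0.5,0,0,0,0, 0.6,0.5,0,0,0,0, 0,0,0,0,0,0]' >/dev/null; python3 pos.py
python3 -m inch '[0.4,0.2,0,0,0,0, 0.4,0.2,0,0,0,0, 0.4,0.15,0,0,0,0, 0,0,0,0,0,0]' >/dev/null; python3 pos.py
python3 - <<'E'
from rig import *
from h import *
import cv2
o=[]
for n,(x,y) in dict(scene=(170,90),side=(240,100)).items():
    s=get_state();c=read_camera(n);p=proj(c,s["eef_pos"])[0];print(n,"in crop",((p-[x,y])*4+[400*len(o),0]).round())
    o.append(cv2.resize(c["img"][y:y+120,x:x+100],(400,480),interpolation=cv2.INTER_CUBIC))
cv2.imwrite("pics/s6.png",cv2.convertScaleAbs(cv2.hconcat(o)[:,:,::-1],alpha=1.7,beta=10))
q=np.load("q.npy")
for p in(1.2,1.3,1.4,1.5):print(p,[((proj(read_camera(n),W(q,[-.095*np.cos(p),-.16-.095*np.sin(p),.13]))[0]-o)*4+[m,0]).round().tolist() for n,o,m in(("scene",(170,90),0),("side",(240,100),400))])
E
```

```text
t 5.72 guard-frame mm [ -37.8 -218.7   77.7] yaw err 0.001 tilt [-0.  0.] F [-0.4 -0.8  0.8] w 0.0 r 0.556
t 6.05 guard-frame mm [ -25.9 -223.7   77.8] yaw err 0.002 tilt [0. 0.] F [-1.1  0.8 -0.3] w -0.0 r 0.568
scene in crop [207. 321.]
side in crop [673. 273.]
1.2 [[178.0, 213.0], [705.0, 170.0]]
1.3 [[159.0, 219.0], [690.0, 164.0]]
1.4 [[141.0, 227.0], [674.0, 160.0]]
1.5 [[124.0, 236.0], [657.0, 156.0]]
```

View pics/s6.png

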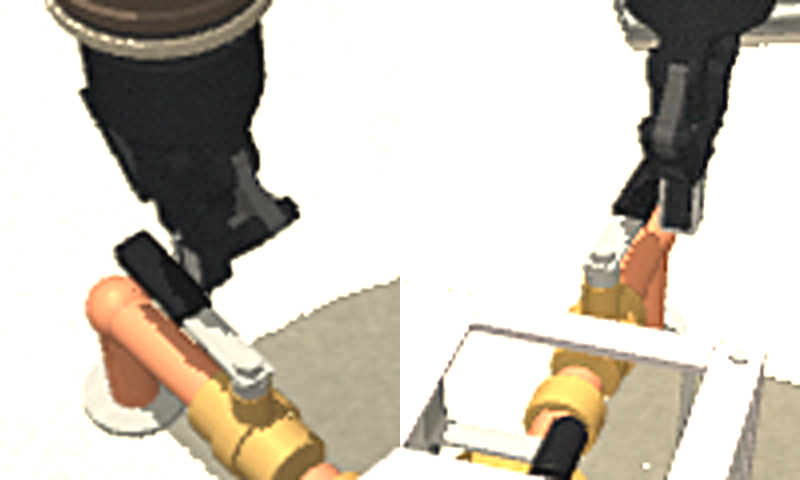

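The handle is nearly in line with the pipe: its end at scene (130,240) corresponds to about 1.45 rad. I'll nudge gently and watch for the stop.

```bash
python3 -m inch '[0.15,0,0,0,0,0, 0.15,0,0,0,0,0, 0,0,0,0,0,0]' >/dev/null; python3 pos.py
python3 -m inch '[0.2,0,0,0,0,0, 0,0,0,0,0,0]' >/dev/null; python3 pos.py
```

```text
t 6.8 guard-frame mm [ -23.7 -223.8   77.8] yaw err 0.002 tilt [-0.001  0.   ] F [-4.  -2.7  1.5] w -0.0 r 0.57
t 6.97 guard-frame mm [ -21.7 -223.8   77.7] yaw err 0.002 tilt [-0.001  0.   ] F [-3.2 -0.9  0.7] w -0.0 r 0.572
```

```bash
python3 -m inch '[0.2,0,0,0,0,0, 0,0,0,0,0,0]' >/dev/null; python3 pos.py
python3 -m inch '[0.15,0,0,0,0,0, 0,0,0,0,0,0]' >/dev/null; python3 pos.py
```

```text
t 7.13 guard-frame mm [ -20.9 -223.7   77.5] yaw err 0.002 tilt [-0.003 -0.   ] F [-11.4  -2.4   5. ] w -0.0 r 0.573
t 7.3 guard-frame mm [ -20.9 -223.7   77.4] yaw err 0.002 tilt [-0.006 -0.   ] F [-18.3  -2.    9.5] w -0.0 r 0.573
```

At the stop: force rose to 18 N with no further motion. Back off, lift and go over the window.

```bash
python3 -m inch '[-0.8,0,0,0,0,0, -1.2,0,0,0,0,0, -1.2,0,0,0,0,0, 0,0,-2,0,0,0, 0,0,-3,0,0,0, 0,0,-3,0,0,0, 0,0,-3,0,0,0, 0,0,-3,0,0,0]' >/dev/null; python3 pos.py
python3 -m inch '[0.3,-2,0,0,0,0, 0.4,-3,0,0,0,0, 0.4,-3,0,0,0,0, 0.4,-3,0,0,0,0, 0.4,-3,0,0,0,0, 0.4,-3,0,0,0,0, 0.3,-3,0,0,0,0, 0,-2,0,0,0,0]' >/dev/null
python3 -m inch '[0,0,0,0,0,0, 0,0,0,0,0,0]' >/dev/null; python3 pos.py
python3 - <<'E'
from rig import *
from h import *
import cv2
o=[]
for n,(x,y) in dict(scene=(180,90),side=(220,90)).items():
    s=get_state();c=read_camera(n);p=proj(c,s["eef_pos"])[0];print(n,"in crop",((p-[x,y])*3+[400*len(o),0]).round())
    o.append(cv2.resize(c["img"][y:y+160,x:x+133],(400,480),interpolation=cv2.INTER_CUBIC))
cv2.imwrite("pics/s7.png",cv2.convertScaleAbs(cv2.hconcat(o)[:,:,::-1],alpha=1.4,beta=10))
E
```

```text
t 7.97 guard-frame mm [ -49.7 -223.6  219.5] yaw err 0.002 tilt [ 0.001 -0.   ] F [ 0.4  0.7 -0.1] w -0.01 r 0.544
t 8.8 guard-frame mm [-24.2  -2.6 217.8] yaw err 0.004 tilt [ 0. -0.] F [-1.5 -0.4 -0.6] w 0.0 r 0.588
scene in crop [379. 318.]
side in crop [582. 248.]
```

View pics/s7.png

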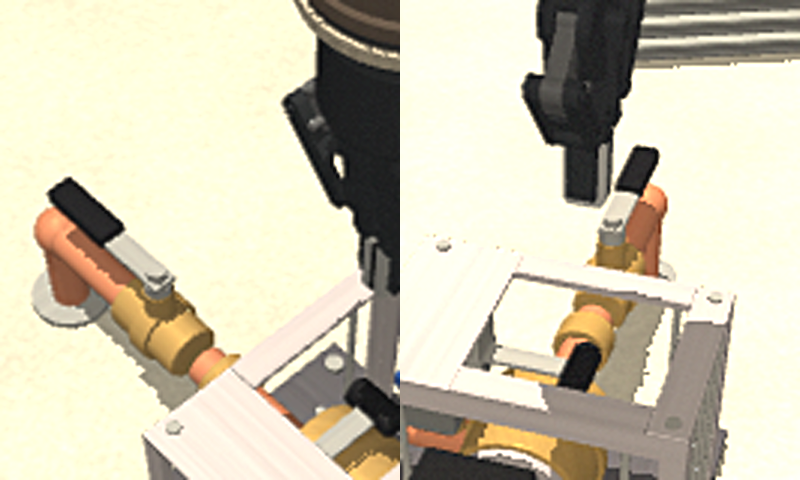

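The valve stands fully open, in line with the pipe. In the side view the fingertips at (588,205) are over the window with the sleeve below at (580,367), and the knuckles stay at least 47 mm above the tips, so they clear the plate. Descending, then creeping.

```bash
python3 -m inch '[0,-0.2,2,0,0,0, 0,0,2,0,0,0, 0,0,2,0,0,0, 0,0,1.5,0,0,0, 0,0,1,0,0,0, 0,0,0.5,0,0,0, 0,0,0,0,0,0, 0,0,0,0,0,0]' >/dev/null; python3 pos.py
python3 -m inch '[0,0,0.4,0,0,0, 0,0,0.4,0,0,0, 0,0,0,0,0,0, 0,0,0,0,0,0]' >/dev/null; python3 pos.py
python3 -m inch '[0,0,0.4,0,0,0, 0,0,0,0,0,0, 0,0,0,0,0,0]' >/dev/null; python3 pos.py
```

```text
t 9.57 guard-frame mm [-23.8  -1.9 128.4] yaw err 0.001 tilt [ 0.001 -0.   ] F [0.5 0.1 0.2] w 0.0 r 0.588
t 9.9 guard-frame mm [-24.2  -1.6 119.9] yaw err 0.002 tilt [-0.  0.] F [-0.2  0.   0.2] w 0.0 r 0.588
t 10.15 guard-frame mm [-24.4  -1.6 115.7] yaw err 0.002 tilt [-0.  0.] F [-0.5  0.3 -0.3] w -0.0 r 0.588
```

```bash
python3 -m inch '[0,0,0.4,0,0,0, 0,0,0,0,0,0, 0,0,0,0,0,0]' >/dev/null; python3 pos.py
python3 -m inch '[0,0,0.4,0,0,0, 0,0,0,0,0,0, 0,0,0,0,0,0]' >/dev/null; python3 pos.py
python3 -m inch '[0,0,0.4,0,0,0, 0,0,0,0,0,0, 0,0,0,0,0,0]' >/dev/null; python3 pos.py
```

```text
t 10.4 guard-frame mm [-24.   -1.6 111.9] yaw err 0.002 tilt [ 0. -0.] F [0.2 0.8 3.9] w -0.0 r 0.588
t 10.65 guard-frame mm [-24.1  -1.5 108. ] yaw err 0.002 tilt [ 0. -0.] F [-0.5  0.9  4.8] w 0.0 r 0.588
t 10.9 guard-frame mm [-24.1  -1.5 104.2] yaw err 0.002 tilt [ 0. -0.] F [-1.2  0.6  6.6] w 0.0 r 0.588
```

Contact at about 112.5, and the spring force is rising as described. Now to the stop, expected near 98.

```bash
python3 -m inch '[0,0,0.4,0,0,0, 0,0,0,0,0,0, 0,0,0,0,0,0]' >/dev/null; python3 pos.py
python3 -m inch '[0,0,0.2,0,0,0, 0,0,0,0,0,0, 0,0,0,0,0,0]' >/dev/null; python3 pos.py
python3 -m inch '[0,0,0.1,0,0,0, 0,0,0,0,0,0]' >/dev/null; python3 pos.py
```

```text
t 11.15 guard-frame mm [-23.8  -1.5 100.3] yaw err 0.002 tilt [ 0.001 -0.   ] F [-0.8  0.3  7.5] w -0.0 r 0.589
t 11.4 guard-frame mm [-23.6  -1.5  99.1] yaw err 0.002 tilt [ 0.001 -0.   ] F [-2.7  0.5 19.1] w -0.0 r 0.589
t 11.57 guard-frame mm [-23.5  -1.4  98.7] yaw err 0.002 tilt [ 0.002 -0.   ] F [-7.3 -0.1 30.1] w 0.0 r 0.589
```

At the stop. Ease slightly, hold, then release and lift.

```bash
python3 -m inch '[0,0,-0.1,0,0,0, 0,0,0,0,0,0, 0,0,0,0,0,0, 0,0,0,0,0,0, 0,0,0,0,0,0, 0,0,0,0,0,0, 0,0,0,0,0,0, 0,0,0,0,0,0]' >/dev/null; python3 pos.py
python3 -m inch '[0,0,0,0,0,0, 0,0,0,0,0,0, 0,0,0,0,0,0, 0,0,0,0,0,0, 0,0,0,0,0,0, 0,0,0,0,0,0, 0,0,0,0,0,0, 0,0,0,0,0,0]' >/dev/null; python3 pos.py
python3 -m inch '[0,0,0,0,0,0, 0,0,0,0,0,0, 0,0,0,0,0,0, 0,0,0,0,0,0]' >/dev/null; python3 pos.py
python3 -m inch '[0,0,-0.4,0,0,0, 0,0,-0.6,0,0,0, 0,0,-1,0,0,0, 0,0,-1.5,0,0,0, 0,0,-2,0,0,0, 0,0,-2,0,0,0, 0,0,-2,0,0,0, 0,0,-2,0,0,0]' >/dev/null
python3 -m inch '[0,0,-1,0,0,0, 0,0,0,0,0,0, 0,0,0,0,0,0, 0,0,0,0,0,0]' >/dev/null; python3 pos.py
python3 - <<'E'
from rig import *
from h import *
import cv2
cv2.imwrite("pics/s8.png",cv2.resize(read_camera("side")["img"],(800,600))[:,:,::-1])
E
```

```text
t 12.23 guard-frame mm [-23.6  -1.5  99.1] yaw err 0.002 tilt [ 0.001 -0.   ] F [-3.8 -0.2 18.2] w 0.0 r 0.589
t 12.9 guard-frame mm [-23.6  -1.5  99.1] yaw err 0.002 tilt [ 0.001 -0.   ] F [-2.6  0.2 18.5] w -0.0 r 0.589
t 13.23 guard-frame mm [-23.6  -1.5  99.1] yaw err 0.002 tilt [ 0.001 -0.   ] F [-3.4 -0.7 18.1] w 0.0 r 0.589
t 14.23 guard-frame mm [-24.9  -1.8 221.8] yaw err 0.002 tilt [-0.002  0.   ] F [0.6 0.5 0.1] w -0.0 r 0.587
```

View pics/s8.png

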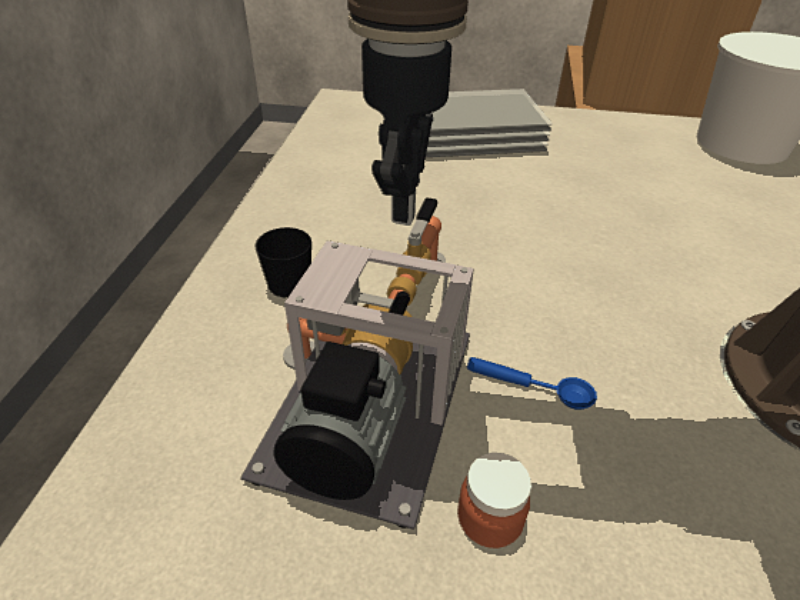

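The gripper is clear. The handle is open at about (425,215), the lever is back up at (400,303), and the pot, tub and scoop stand where they were.

```bash
python3 -c "
from rig import *
print(sign_off())"
```

```text
the job is handed in; nothing more can be done
None
```

The job is handed in at about 14 s of the 48 s allowed: the feed valve was pushed open to its stop, then the start lever was held at its stop for about two seconds and sprang back up, and I saw no sign of contact with the guard or of the pot, tub or scoop moving (the sign-off returned no verdict).

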